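# Set up a spindle on V-blocks with an end stop for marking out

## Task

Set up the brass spindle for marking out on the flat steel plate: stand the two matching V-blocks upright on the plate, about 70 mm apart centre to centre with their grooves in line along the middle of the plate, and lay the spindle in both grooves, level and resting on its thick part, with the middle of the thick part midway between the blocks. Stand the steel dapping cube on the plate as an end stop, square to the spindle and centred on its thick end, touching it or at most a few millimetres away. Leave the small odd V-block where it lies, and let everything come to rest.

Things in the scene. Friction and masses are not known exactly. Their poses are not given: they have to be found in the camera images.
- flat_plate: the target: a fixed bare steel plate, 220 mm long (its x axis) x 90 mm wide (y) x 15 mm thick, lying flat on the bench with a small dark screw hole in each corner; origin at the centre of its underside, so its top face is 15 mm above the origin. Its pose is different each time
- v_block_a: one of two identical steel V-blocks: 28 mm long along its groove (its x axis), 36 mm wide (y), 32 mm high, flanks flat and upright; the 90 degree groove in its top is 24 mm wide and 12 mm deep. Origin: centre of its underside, z up. Same either way round. A 16 mm bar lying in its groove has its axis 31 mm above the block's underside
- v_block_b: one of two identical steel V-blocks: 28 mm long along its groove (its x axis), 36 mm wide (y), 32 mm high, flanks flat and upright; the 90 degree groove in its top is 24 mm wide and 12 mm deep. Origin: centre of its underside, z up. Same either way round. A 16 mm bar lying in its groove has its axis 31 mm above the block's underside
- small_v_block: a smaller odd V-block of the same shape, 20 mm long, 24 mm wide and 20 mm high; origin at the centre of its underside. Not needed: a bystander
- spindle: turned brass spindle lying down: thick part 16 mm diameter, 120 mm long; at one end a thin journal, 10 mm diameter, 26 mm long. Origin on its axis at the middle of the thick part, 8 mm above what it lies on. x axis along the bar, pointing to the flat thick end (face at x = +60 mm); journal from x = -60 to -86 mm. It can roll; 0.2 kg, balanced 6 mm to the journal side of the origin
- spindle_face (a point): the centre of the flat end face of the spindle's thick end
- dapping_block: a plain steel cube of 50 mm with round hollows in its faces (dapping block), upright; origin at the centre of its underside, x and y axes square to its sides; about 0.9 kg. All its faces are alike for this job

How it is judged:
By the outcome, as a careful person would: the job done as asked, in the order asked, and still so for the second after the job is handed in, with the robot touching nothing.
It also fails if it takes over 88 s, if anything falls off the work surface, if the arm or the gripper's body presses on something with over 40 N, if the wrist force passes 120 N, or if a joint passes its speed limit or range.

## Robot

A 7-joint arm with a two-finger parallel gripper is mounted at the origin on the work surface; the furniture and walls round the work are solid. World frame = base frame: x ahead of the robot, y to its left, z up, the work surface at z = 0. Lengths are in m, angles in rad, forces in N, time in s.
With the tool pointing down it reaches from about 0.425 to 1.025 m from the base axis. Payload 9.4 kg.
Tool frame: the origin (TCP) lies midway between the tips of the shut fingers; the grasp point (between the pads) lies arm.grip_depth behind it (arm.grip_depth is the distance from the TCP to the grasp point, in m); z points along the fingers, y is the line along which they close (so a half turn about z gives the same grasp; the last joint's range is limited). The gripper opens to 85 mm and grips with 20 to 120 N. Pads are 22 mm wide; open, the fingers measure 114 mm over their backs; the gripper's body (76 mm by 85 mm) begins 54 mm behind the grasp point. The pads swing forward as they close: fully open they stand 13 mm farther back than shut.
Start: joints at [1.222, 0.599, -0.003, 1.599, 0.002, 0.943, -0.08], TCP at [0.195, -0.698, 0.231] pointing down, gripper open.
Joint ranges: [-2.57, 2.57], [-0.35, 1.97], [-1.29, 1.29], [0.11, 2.56], [-1.05, 4.19], [0.11, 1.86], [-2.63, 2.63]. Speed limits (rad/s): [2.22, 2.22, 3.01, 3.01, 3.14, 3.14, 3.14].

## Interface

Orientations are given as a unit quaternion [w, x, y, z].
In Python, from station import arm gives the robot as it stands.
- The arm moves only by the shell command python3 shift.py 'ROWS' [OPENING] [FORCE]. ROWS is a JSON list of rows, 1 to 12 of them, each of 6 numbers: dx, dy, dz in m, then a rotation vector rx, ry, rz in rad; each row shifts and turns the commanded pose from where the row before left it, along the tool's axes as they then stand; what a row does not reach is not made up. A row lasts 1/12 s, in which the tool goes at most 0.0417 m and 0.125 rad, less where a joint would pass 70% of its speed; a pose out of reach is approached as far as the arm can. OPENING is the finger opening in m, set as the command begins (- or left out keeps the last). The fingers move at their own pace and stop on an object; FORCE is the grip in N (left out, the last holds). Time passes only in rows, so rows that do not move let the fingers close. It prints the time, the measured TCP pose, the force, the opening and the grip force at its end.
- arm.get_state(): the state, without advancing time (a new reading comes with each control period).
- arm.grab_frame(name): name is "scene" or "top" or "wrist"; returns a dict with "color" (420x560x3 uint8, red, green, blue), "intrinsics" (3x3 intrinsics, pixels), "cam_to_world" (4x4, takes a point from camera to world coordinates); the wrist camera has in their place "T_tool_cam" (4x4, takes a point from camera to tool coordinates, whose origin is the TCP and whose axes are the flange's). Camera axes: x right, y down, z forward; pixel columns grow to the right and rows downward; lengths in m; the calibration is good to about 2 mm. The wrist camera is an equidistant fisheye: a pixel r from the principal point sees the ray r / f radians off the axis. A picture is of the moment at which its call begins: read the wrist's pose just before it. There is no depth.
- arm.hand_in(): hands the job in; it is judged then, once.
The state is a dict: "clock": time; "joint_positions": joint angles; "dq": joint speeds; "tau": joint torques, N m; "tool_pos": TCP position; "orientation": TCP orientation; "wrist_force": force on the tool from outside, world axes, zero at the start; "moment": the same for the moment, N m; "grip_width": finger opening in m; "gripper_force": force on a finger pad.
Only numpy, scipy, OpenCV 4.12 (cv2) and the standard library are available. Lean on these libraries where they do the work, as an engineer would, in place of code of your own. Each camera call takes 0.05 s, during which the arm holds its last target. There are 200 camera calls.

## Working session

There is one attempt and no reset: what is moved stays moved. The work goes in short steps, Python scripts to look and compute and a shell command to move; the robot and the scene stay as the last step left them, time stands still between calls to the robot, and variables do not carry over. Pictures are saved under pics/ and viewed, at most 14 in all, crops included, and the job is handed in when it is done.

```bash
ls; mkdir -p pics; python3 - <<'E'
from station import arm
import cv2,numpy as np
np.set_printoptions(precision=4,suppress=True)
s=arm.get_state();print(s['tool_pos'],s['orientation'],arm.grip_depth,s['clock'])
for n in ['scene','top']:
    f=arm.grab_frame(n);cv2.imwrite(f'pics/{n}0.png',f['color'][:,:,::-1])
    print(n,f['intrinsics'],f['cam_to_world'])
f=arm.grab_frame('wrist');cv2.imwrite('pics/wrist0.png',f['color'][:,:,::-1]);print(f['intrinsics'],f['T_tool_cam'])
E
```

```text
pics
shift.py
station.py
[ 0.1945 -0.6979  0.2304] [-0.0008  0.9908  0.1355 -0.0002] 0.0187 0.0
scene [[508.4016   0.     288.8515]
 [  0.     508.4016 205.0565]
 [  0.       0.       1.    ]] [[ 0.5393 -0.6432  0.5436  0.0016]
 [-0.8419 -0.4259  0.3313 -0.5232]
 [ 0.0184 -0.6364 -0.7712  0.7077]
 [ 0.      0.      0.      1.    ]]
top [[389.2144   0.     281.7828]
 [  0.     389.2144 206.1354]
 [  0.       0.       1.    ]] [[-0.0096 -0.9851  0.172   0.2842]
 [-1.      0.0092 -0.0034 -0.2673]
 [ 0.0017 -0.172  -0.9851  0.8735]
 [ 0.      0.      0.      1.    ]]
[[325.1923   0.     277.9197]
 [  0.     325.1923 212.883 ]
 [  0.       0.       1.    ]] [[-0.0003 -0.9458 -0.3248  0.0852]
 [ 1.     -0.0002 -0.0004  0.0012]
 [ 0.0003 -0.3248  0.9458 -0.1431]
 [ 0.      0.      0.      1.    ]]
```

View pics/top0.png

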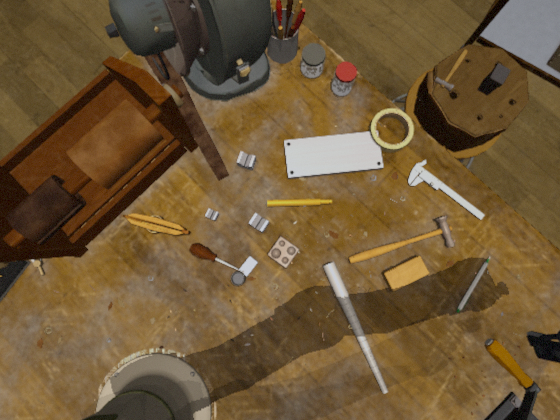

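View pics/scene0.png

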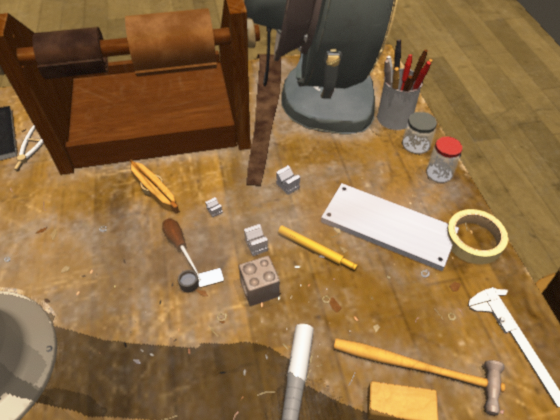

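The top view shows the plate at about (334,154), V-blocks at (246,160) and (258,222), the small V-block at (211,214), the cube at (284,251), and the spindle from 268 to 331 at row 203. The scene view agrees. I'll enlarge both.

```bash
python3 - <<'E'
import cv2
im=cv2.imread('pics/top0.png')[125:275,195:395]
cv2.imwrite('pics/topc.png',cv2.resize(im,None,fx=4,fy=4,interpolation=cv2.INTER_CUBIC))
im=cv2.imread('pics/scene0.png')[155:305,200:360]
cv2.imwrite('pics/scenec.png',cv2.resize(im,None,fx=4,fy=4,interpolation=cv2.INTER_CUBIC))
E
```

```text
(no output)
```

View pics/topc.png

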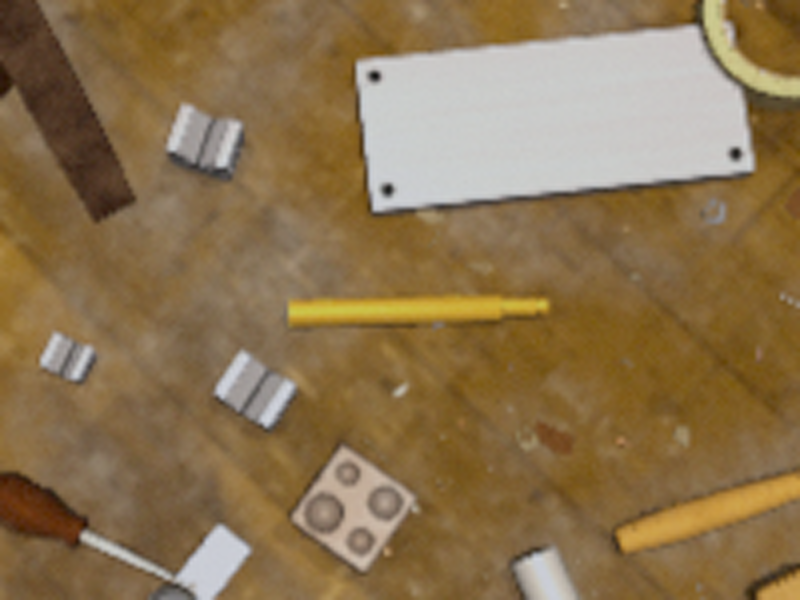

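View pics/scenec.png

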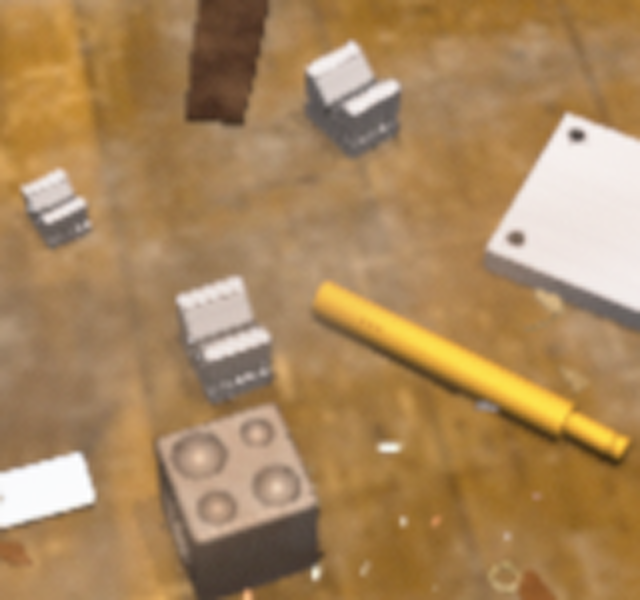

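The crops are clear: plate holes at (375,76), (388,190) and (736,154), the spindle's thick end on the left with its journal on the right, and the grooves of both blocks and the top of the cube visible. I'll compute poses from these, plus a move helper.

```bash
cat > h.py <<'E'
import sys,numpy as np
from scipy.spatial.transform import Rotation as R
np.set_printoptions(precision=4,suppress=True)
TOP=(np.array([[389.2144,0,281.7828],[0,389.2144,206.1354],[0,0,1]]),np.array([[-0.0096,-0.9851,0.172,0.2842],[-1,0.0092,-0.0034,-0.2673],[0.0017,-0.172,-0.9851,0.8735]]))
SCN=(np.array([[508.4016,0,288.8515],[0,508.4016,205.0565],[0,0,1]]),np.array([[.5393,-.6432,.5436,.0016],[-.8419,-.4259,.3313,-.5232],[.0184,-.6364,-.7712,.7077]]))
def pix(cam,uv,z):
    K,T=cam; uv=np.atleast_2d(uv).astype(float)
    d=np.c_[uv,np.ones(len(uv))]@np.linalg.inv(K).T@T[:,:3].T
    return (T[:,3]+d*((z-T[2,3])/d[:,2])[:,None])[:,:2]
def crop(p,o,s=4): return (np.array(p)+.5)/s-.5+np.array(o)
def pose(s):
    q=np.array(s['orientation']);return np.array(s['tool_pos']),R.from_quat(q[[1,2,3,0]])
def wpix(f,s,uv,z):   # wrist fisheye
    K=f['intrinsics'];T=f['T_tool_cam'];p,r=pose(s)
    x=(np.atleast_2d(uv)-K[:2,2])/K[0,0];th=np.linalg.norm(x,axis=1)[:,None]
    d=np.c_[x/th*np.sin(th),np.cos(th)]@T[:3,:3].T
    d=r.apply(d);o=p+r.apply(T[:3,3])
    return (o+d*((z-o[2])/d[:,2])[:,None])[:,:2]
def snap(name):
    import cv2,pickle
    from station import arm
    s=arm.get_state();f=arm.grab_frame('wrist');cv2.imwrite(f'pics/{name}.png',f['color'][:,:,::-1]);pickle.dump((f,s),open(f'pics/{name}.pkl','wb'))
    return f,s
def go(x,y,z,ydeg):
    """rows to TCP target; ydeg: world direction of tool y (mod 180). prints n identical rows"""
    from station import arm
    p,r=pose(arm.get_state()); M=r.as_matrix()
    best=None
    for k in (-180,0,180,-360,360):
        a=np.radians(ydeg+k); Y=np.array([np.cos(a),np.sin(a),0]);Z=np.array([0,0,-1.]);X=np.cross(Y,Z)
        rv=(r.inv()*R.from_matrix(np.c_[X,Y,Z])).as_rotvec()
        if best is None or np.linalg.norm(rv)<np.linalg.norm(best): best=rv
    d=np.array([x,y,z])-p
    n=int(np.ceil(max(np.linalg.norm(d)/.040,np.linalg.norm(best)/.12,1)))
    S=sum((r*R.from_rotvec(best/n*k)).as_matrix() for k in range(n))
    print(n,'x',np.linalg.solve(S,d).round(4).tolist()+(best/n).round(4).tolist(),'tcp',p,'world d',d)
if __name__=='__main__': go(*map(float,sys.argv[1:5]))
E
python3 - <<'E'
from h import *
o=(195,125)
t=lambda p,z:pix(TOP,crop(p,o),z)
ang=lambda v:np.degrees(np.arctan2(v[1],v[0]))
h=t([(375,76),(388,190),(736,154)],.015)
print('plate holes',h,'ctr',(h[0]+h[2])/2,'x ang',ang(h[1]-h[2]),'spans',np.linalg.norm(h[1]-h[2]),np.linalg.norm(h[0]-h[1]),ang(h[0]-h[1]))
a=t([(184,103),(245,121),(232,178),(167,144)],.032);print('A',a.mean(0),[(np.linalg.norm(a[i]-a[i-1]).round(4),ang(a[i]-a[i-1])) for i in range(4)])
a=t([(243,350),(297,381),(268,428),(215,392)],.032);print('B',a.mean(0),[(np.linalg.norm(a[i]-a[i-1]).round(4),ang(a[i]-a[i-1])) for i in range(4)])
a=t([(343,444),(416,503),(363,573),(291,516)],.05);print('C',a.mean(0),[(np.linalg.norm(a[i]-a[i-1]).round(4),ang(a[i]-a[i-1])) for i in range(4)])
a=t([(289,314),(502,308),(549,305)],.008);print('S',a,(a[0]+a[1])/2,ang(a[0]-a[2]),np.linalg.norm(a[0]-a[1]))
s=lambda p,z:pix(SCN,crop(p,(200,155)),z)
print('scene: A',s([(307,80),(353,42),(400,86),(355,118)],.032).mean(0),'B',s([(178,293),(238,278),(272,335),(205,362)],.032).mean(0),'C',s([(158,440),(275,404),(317,500),(196,543)],.05).mean(0),'S',s([(325,297),(567,417)],.008),'holes',s([(577,135),(516,239)],.015))
E
```

```text
plate holes [[ 0.5801 -0.2869]
 [ 0.5124 -0.2934]
 [ 0.5318 -0.4924]] ctr [ 0.556  -0.3896] x ang 95.55953800246098 spans 0.19996767608472357 0.06806396885054966 5.514016974595432
A [ 0.5398 -0.1918] [(np.float64(0.0256), np.float64(-21.354102928322522)), (np.float64(0.036), np.float64(-107.5133764322783)), (np.float64(0.0338), np.float64(167.6969264469703)), (np.float64(0.0416), np.float64(61.265680876343076))]
B [ 0.3975 -0.2193] [(np.float64(0.0276), np.float64(-33.440161414878276)), (np.float64(0.0342), np.float64(-120.53906916776484)), (np.float64(0.0301), np.float64(148.2427222365796)), (np.float64(0.0351), np.float64(55.331963115651746))]
C [ 0.3304 -0.2716] [(np.float64(0.0467), np.float64(-36.31166816237692)), (np.float64(0.0495), np.float64(-129.5297119502613)), (np.float64(0.0459), np.float64(141.92038735953727)), (np.float64(0.048), np.float64(51.390877404970105))]
S [[ 0.4425 -0.2367]
 [ 0.4449 -0.3571]
 [ 0.4463 -0.3838]] [ 0.4437 -0.2969] 91.4835496103049 0.1204936755298121
scene: A [ 0.5367 -0.1935] B [ 0.396  -0.2201] C [ 0.3292 -0.2738] S [[ 0.4426 -0.2398]
 [ 0.4459 -0.3566]] holes [[ 0.5784 -0.2879]
 [ 0.5104 -0.2948]]
```

```bash
python3 h.py 0.538 -0.193 0.16 72
```

```text
16 x [0.0217, -0.0321, 0.0044, -0.0001, 0.0, 0.0366] tcp [ 0.1945 -0.6981  0.2306] world d [ 0.3435  0.5051 -0.0706]
```

```bash
r='[0.0217,-0.0321,0.0044,0,0,0.0366]'; python3 shift.py '[[0.0217,-0.0321,0.0044,0,0,0.0366],[0.0217,-0.0321,0.0044,0,0,0.0366],[0.0217,-0.0321,0.0044,0,0,0.0366],[0.0217,-0.0321,0.0044,0,0,0.0366],[0.0217,-0.0321,0.0044,0,0,0.0366],[0.0217,-0.0321,0.0044,0,0,0.0366],[0.0217,-0.0321,0.0044,0,0,0.0366],[0.0217,-0.0321,0.0044,0,0,0.0366],[0.0217,-0.0321,0.0044,0,0,0.0366],[0.0217,-0.0321,0.0044,0,0,0.0366],[0.0217,-0.0321,0.0044,0,0,0.0366],[0.0217,-0.0321,0.0044,0,0,0.0366]]' 0.06 40
python3 shift.py '[[0.0217,-0.0321,0.0044,0,0,0.0366],[0.0217,-0.0321,0.0044,0,0,0.0366],[0.0217,-0.0321,0.0044,0,0,0.0366],[0.0217,-0.0321,0.0044,0,0,0.0366],[0,0,0,0,0,0],[0,0,0,0,0,0]]'
python3 h.py 0.538 -0.193 0.16 72
python3 -c "from h import *;snap('w1')"
```

```text
clock: 1.15
tool_pos: [0.426, -0.2973, 0.1783]
orientation: [-0.0, 0.996, -0.085, -0.0]
wrist_force: [0.3, -0.6, -0.3]
grip_width: 0.0597
gripper_force: 0.0
clock: 1.65
tool_pos: [0.5398, -0.1905, 0.1601]
orientation: [-0.0, 0.988, -0.154, -0.0]
wrist_force: [-1.2, -0.2, -0.3]
grip_width: 0.0596
gripper_force: 0.0
1 x [-0.0009, 0.003, 0.0001, -0.0004, 0.0006, 0.0055] tcp [ 0.5398 -0.1905  0.1601] world d [-0.0018 -0.0025 -0.0001]
```

View pics/w1.png

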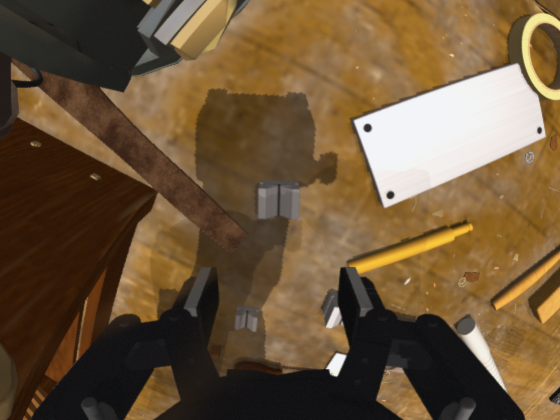

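Wrist view: block A is at (278,201) with its groove vertical in the image, i.e. along tool x. Plate holes are at (367,128), (390,195) and (540,130). I'll check these against the top-camera values.

```bash
python3 - <<'E'
from h import *
import pickle,cv2
f,s=pickle.load(open('pics/w1.pkl','rb'))
print('holes',wpix(f,s,[(367,128),(390,195),(540,130)],.015))
print('A',wpix(f,s,[(278.5,203)],.032), 'groove dir',wpix(f,s,[(279,188),(279,219)],.025))
im=cv2.imread('pics/w1.png')
cv2.imwrite('pics/w1c.png',np.hstack([cv2.resize(im[170:240,245:315],(400,400),interpolation=cv2.INTER_CUBIC),cv2.resize(im[110:215,340:400][:60],(400,400),interpolation=cv2.INTER_CUBIC)]))
E
```

```text
holes [[ 0.5795 -0.2873]
 [ 0.5115 -0.2942]
 [ 0.5313 -0.4953]]
A [[ 0.541  -0.1914]] groove dir [[ 0.552  -0.1954]
 [ 0.5243 -0.1866]]
```

View pics/w1c.png

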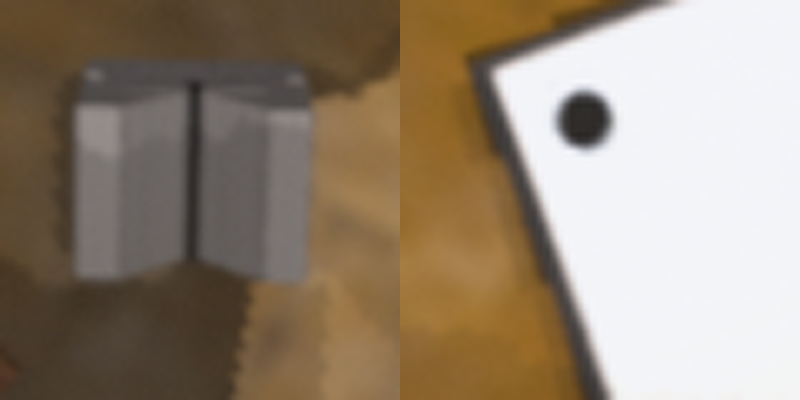

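```bash
python3 h.py 0.540 -0.192 0.003 72.3; python3 shift.py '[[0,0.0015,0.0393,0,0,0],[0,0,0.0393,0,0,0],[0,0,0.0393,0,0,0],[0,0,0.0392,0,0,0],[0,0,0,0,0,0],[0,0,0,0,0,0]]'; python3 shift.py '[[0,0,0,0,0,0],[0,0,0,0,0,0],[0,0,0,0,0,0],[0,0,0,0,0,0],[0,0,0,0,0,0]]' 0.02 40; python3 -c "from h import *;snap('w2')"
```

```text
4 x [0.0004, -0.0002, 0.0393, 0.0001, 0.0003, -0.0006] tcp [ 0.5383 -0.1923  0.1604] world d [ 0.0017  0.0003 -0.1574]
clock: 2.2
tool_pos: [0.5356, -0.1956, 0.0027]
orientation: [-0.0, 0.988, -0.157, -0.002]
wrist_force: [0.1, -0.6, 0.8]
grip_width: 0.0598
gripper_force: 0.0
clock: 2.62
tool_pos: [0.5387, -0.195, 0.0067]
orientation: [0.0, 0.988, -0.156, 0.002]
wrist_force: [-1.8, 0.2, 9.3]
grip_width: 0.0355
gripper_force: 41.4
```

View pics/w2.png

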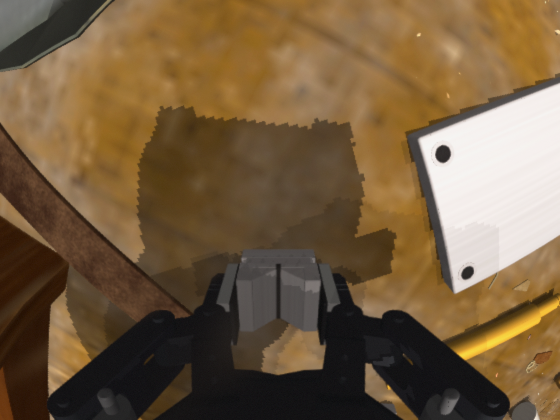

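Block A is centred between the pads at (278,290). Now I lift it and carry it.

```bash
python3 shift.py '[[0,0,-0.03,0,0,0],[0,0,-0.03,0,0,0]]';  python3 h.py 0.5529 -0.3684 0.075 5.55
```

```text
clock: 2.83
tool_pos: [0.5371, -0.1943, 0.0651]
orientation: [-0.0, 0.988, -0.156, -0.001]
wrist_force: [1.5, -0.6, -1.6]
grip_width: 0.0355
gripper_force: 41.0
10 x [0.0148, 0.0111, -0.001, 0.0001, 0.0001, 0.116] tcp [ 0.5371 -0.1943  0.0651] world d [ 0.0158 -0.1741  0.0099]
```

```bash
python3 shift.py '[[0.0148,0.0111,-0.001,0,0,0.116],[0.0148,0.0111,-0.001,0,0,0.116],[0.0148,0.0111,-0.001,0,0,0.116],[0.0148,0.0111,-0.001,0,0,0.116],[0.0148,0.0111,-0.001,0,0,0.116],[0.0148,0.0111,-0.001,0,0,0.116],[0.0148,0.0111,-0.001,0,0,0.116],[0.0148,0.0111,-0.001,0,0,0.116],[0.0148,0.0111,-0.001,0,0,0.116],[0.0148,0.0111,-0.001,0,0,0.116],[0,0,0,0,0,0],[0,0,0,0,0,0]]'; python3 shift.py '[[0,0,0,0,0,0],[0,0,0,0,0,0],[0,0,0,0,0,0],[0,0,0,0,0,0],[0,0,0,0,0,0],[0,0,0,0,0,0]]'; python3 h.py 0.5529 -0.3684 0.025 5.55; python3 -c "from h import *;from station import arm;print(np.array(arm.get_state()['joint_positions']))"
```

```text
clock: 3.83
tool_pos: [0.5534, -0.3695, 0.0755]
orientation: [-0.0, 0.74, -0.672, 0.001]
wrist_force: [0.1, -0.1, -1.9]
grip_width: 0.0353
gripper_force: 41.1
clock: 4.33
tool_pos: [0.5539, -0.3683, 0.0737]
orientation: [-0.0, 0.741, -0.672, -0.0]
wrist_force: [-0.6, 0.6, -1.5]
grip_width: 0.0351
gripper_force: 41.1
2 x [0.0, 0.0005, 0.0244, 0.0, 0.0001, 0.0004] tcp [ 0.5539 -0.3683  0.0737] world d [-0.001  -0.0001 -0.0487]
[ 0.2388  0.7574  0.4213  1.8745 -0.5071  0.6173 -2.0649]
```

```bash
python3 shift.py '[[0,0.0008,0.036,0,0,0],[0,0,0.01,0,0,0],[0,0,0.004,0,0,0],[0,0,0,0,0,0],[0,0,0,0,0,0],[0,0,0,0,0,0],[0,0,0,0,0,0],[0,0,0,0,0,0]]';python3 h.py 0.5529 -0.3684 0.0217 5.55
```

```text
clock: 5.0
tool_pos: [0.5533, -0.3688, 0.0243]
orientation: [-0.0, 0.741, -0.672, 0.0]
wrist_force: [0.1, -0.2, -2.8]
grip_width: 0.0356
gripper_force: 41.1
1 x [-0.0004, 0.0003, 0.0026, -0.0005, -0.0005, 0.0002] tcp [ 0.5533 -0.3688  0.0243] world d [-0.0004  0.0004 -0.0026]
```

```bash
python3 shift.py '[[0,0,0.0015,0,0,0],[0,0,0.0015,0,0,0],[0,0,0,0,0,0],[0,0,0,0,0,0]]'
```

```text
clock: 5.33
tool_pos: [0.5532, -0.3688, 0.0217]
orientation: [-0.0, 0.741, -0.672, 0.0]
wrist_force: [-1.4, 2.1, 8.4]
grip_width: 0.0353
gripper_force: 42.2
```

```bash
python3 shift.py '[[0,0,0,0,0,0],[0,0,0,0,0,0],[0,0,0,0,0,0],[0,0,0,0,0,0]]' 0.06; python3 shift.py '[[0,0,-0.035,0,0,0],[0,0,-0.035,0,0,0],[0,0,-0.035,0,0,0]]'; python3 h.py 0.397 -0.2197 0.13 57.4
```

```text
clock: 5.67
tool_pos: [0.553, -0.3687, 0.0207]
orientation: [0.0, 0.741, -0.672, -0.0]
wrist_force: [0.1, 0.4, -1.0]
grip_width: 0.0601
gripper_force: 0.0
clock: 5.92
tool_pos: [0.5524, -0.3685, 0.1263]
orientation: [0.0, 0.74, -0.672, -0.001]
wrist_force: [0.7, -0.4, 0.6]
grip_width: 0.0601
gripper_force: 0.0
8 x [-0.0265, 0.0086, -0.0004, 0.0002, 0.0002, -0.1131] tcp [ 0.5524 -0.3685  0.1263] world d [-0.1554  0.1488  0.0037]
```

```bash
python3 shift.py '[[-0.0265,0.0086,-0.0004,0,0,-0.1131],[-0.0265,0.0086,-0.0004,0,0,-0.1131],[-0.0265,0.0086,-0.0004,0,0,-0.1131],[-0.0265,0.0086,-0.0004,0,0,-0.1131],[-0.0265,0.0086,-0.0004,0,0,-0.1131],[-0.0265,0.0086,-0.0004,0,0,-0.1131],[-0.0265,0.0086,-0.0004,0,0,-0.1131],[-0.0265,0.0086,-0.0004,0,0,-0.1131],[0,0,0,0,0,0],[0,0,0,0,0,0],[0,0,0,0,0,0],[0,0,0,0,0,0]]'; python3 h.py 0.397 -0.2197 0.007 57.4
python3 - <<'E'
from h import *
import cv2,pickle
snap('w3');im=cv2.imread('pics/w3.png')
cv2.imwrite('pics/w3c.png',cv2.resize(im[60:360,130:530],(800,600),interpolation=cv2.INTER_CUBIC))
E
```

```text
clock: 6.92
tool_pos: [0.3988, -0.2202, 0.129]
orientation: [0.0, 0.96, -0.281, 0.001]
wrist_force: [0.4, -1.1, 0.8]
grip_width: 0.0598
gripper_force: 0.0
4 x [-0.0005, 0.0001, 0.0305, 0.0, -0.0003, -0.0003] tcp [ 0.3988 -0.2202  0.129 ] world d [-0.0018  0.0005 -0.122 ]
```

View pics/w3c.png

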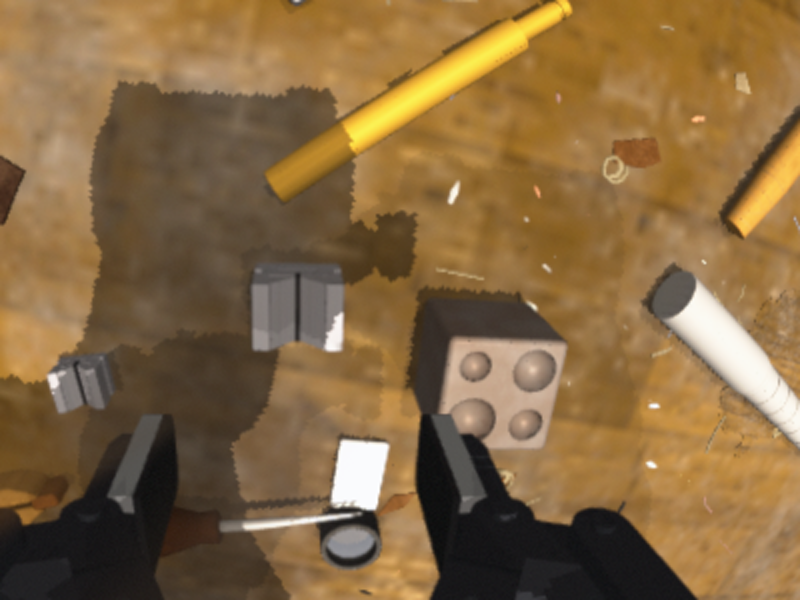

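Block B is square to the tool at about (297,316) in the crop. The spindle and cube are also clear.

```bash
python3 - <<'E'
from h import *
import pickle
f,s=pickle.load(open('pics/w3.pkl','rb'))
c=lambda p:crop(p,(130,60),2)
print('B',wpix(f,s,c([(251,281),(344,281),(344,350),(251,350)]),.032))
C=wpix(f,s,c([(449,338),(566,343),(545,447)]),.05)
print('C',C,(C[0]+C[2])/2)
S=wpix(f,s,c([(277,187),(522,39)]),.008);print('S',S,S.mean(0),np.degrees(np.arctan2(*(S[0]-S[1])[::-1])))
E
```

```text
B [[ 0.4198 -0.2125]
 [ 0.4004 -0.2427]
 [ 0.3757 -0.2277]
 [ 0.3959 -0.1964]]
C [[ 0.3654 -0.2664]
 [ 0.337  -0.3057]
 [ 0.298  -0.2791]] [ 0.3317 -0.2727]
S [[ 0.4424 -0.2384]
 [ 0.4425 -0.3583]] [ 0.4424 -0.2983] 90.07475745534803
```

```bash
python3 shift.py '[[-0.001,0,0.0305,0,0,0],[0,0,0.0305,0,0,0],[0,0,0.0305,0,0,0],[0,0,0.0305,0,0,0],[0,0,0,0,0,0],[0,0,0,0,0,0],[0,0,0,0,0,0]]' 0.054; python3 h.py 0.3979 -0.2198 0.007 57.4; python3 shift.py '[[0,0,0,0,0,0],[0,0,0,0,0,0],[0,0,0,0,0,0],[0,0,0,0,0,0],[0,0,0,0,0,0]]' 0.02 40;python3 shift.py '[[0,0,-0.03,0,0,0],[0,0,-0.03,0,0,0]]';  python3 h.py 0.5596 -0.4381 0.085 5.55
```

```text
clock: 7.55
tool_pos: [0.3977, -0.2172, 0.0293]
orientation: [-0.003, 0.96, -0.281, -0.001]
wrist_force: [0.5, -0.5, 0.7]
grip_width: 0.0537
gripper_force: 0.0
1 x [0.0016, 0.0022, 0.0223, -0.0062, 0.0033, -0.0002] tcp [ 0.3977 -0.2172  0.0293] world d [ 0.0002 -0.0026 -0.0223]
clock: 7.97
tool_pos: [0.3979, -0.2173, 0.0302]
orientation: [-0.003, 0.96, -0.281, 0.0]
wrist_force: [-1.2, -0.8, 8.2]
grip_width: 0.0328
gripper_force: 39.0
clock: 8.13
tool_pos: [0.3964, -0.2172, 0.0893]
orientation: [-0.004, 0.96, -0.281, -0.002]
wrist_force: [0.5, 0.5, -1.8]
grip_width: 0.0323
gripper_force: 39.8
8 x [0.0355, -0.0011, 0.0004, -0.0004, 0.0011, 0.113] tcp [ 0.3964 -0.2172  0.0893] world d [ 0.1632 -0.2209 -0.0043]
```

```bash
python3 -c "
from h import *;snap('w4')
import cv2;im=cv2.imread('pics/w4.png');cv2.imwrite('pics/w4c.png',cv2.resize(im[180:380,140:420],(700,500)))
from station import arm;print(np.array(arm.get_state()['joint_positions']))"
```

```text
[ 0.2186  0.5361  0.2316  2.3373 -0.4289  0.3057 -1.3109]
```

View pics/w4c.png

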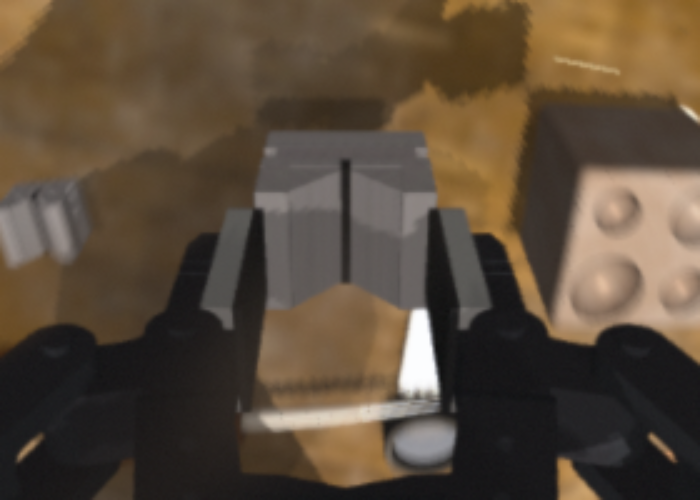

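The block is held only at the fingertips, because the descent stopped short near the inner reach limit. I'll carry it to the plate, set it down, and regrip it deeper there.

```bash
python3 h.py 0.5596 -0.4381 0.115 5.55 ; python3 shift.py '[[0.0355,-0.0011,-0.0035,0,0.001,0.113],[0.0355,-0.0011,-0.0035,0,0.001,0.113],[0.0355,-0.0011,-0.0035,0,0.001,0.113],[0.0355,-0.0011,-0.0035,0,0.001,0.113],[0.0355,-0.0011,-0.0035,0,0.001,0.113],[0.0355,-0.0011,-0.0035,0,0.001,0.113],[0.0355,-0.0011,-0.0035,0,0.001,0.113],[0.0355,-0.0011,-0.0035,0,0.001,0.113],[0,0,0,0,0,0],[0,0,0,0,0,0],[0,0,0,0,0,0],[0,0,0,0,0,0]]'; python3 h.py 0.5596 -0.4381 0.05 5.55
```

```text
8 x [0.0353, -0.001, -0.0026, -0.0009, 0.0005, 0.113] tcp [ 0.3978 -0.2179  0.0941] world d [ 0.1618 -0.2202  0.0209]
clock: 9.18
tool_pos: [0.5604, -0.4367, 0.116]
orientation: [-0.002, 0.741, -0.671, 0.0]
wrist_force: [-0.5, 0.5, -2.0]
grip_width: 0.0325
gripper_force: 40.0
2 x [0.0007, 0.0006, 0.033, -0.002, 0.0011, 0.0011] tcp [ 0.5604 -0.4367  0.116 ] world d [-0.0008 -0.0014 -0.066 ]
```

```bash
python3 shift.py '[[0.0014,0.001,0.03,0,0,0],[0,0,0.03,-0.003,0.002,0],[0,0,0.006,0,0,0],[0,0,0,0,0,0],[0,0,0,0,0,0],[0,0,0,0,0,0],[0,0,0,0,0,0],[0,0,0.0015,0,0,0],[0,0,0.0015,0,0,0],[0,0,0,0,0,0],[0,0,0,0,0,0]]'; python3 h.py 0.5596 -0.4381 0.0452 5.55
```

```text
clock: 10.1
tool_pos: [0.5601, -0.4396, 0.0472]
orientation: [-0.0, 0.741, -0.672, 0.001]
wrist_force: [-0.7, -0.2, -2.7]
grip_width: 0.0319
gripper_force: 40.3
1 x [-0.0015, 0.0003, 0.002, -0.0014, -0.0012, 0.001] tcp [ 0.5601 -0.4396  0.0472] world d [-0.0005  0.0015 -0.002 ]
```

```bash
python3 shift.py '[[-0.001,0,0.0015,0,0,0],[0,0,0.001,0,0,0],[0,0,0.001,0,0,0],[0,0,0,0,0,0],[0,0,0,0,0,0],[0,0,0,0,0,0]]'
```

```text
clock: 10.6
tool_pos: [0.56, -0.4392, 0.0453]
orientation: [-0.0, 0.741, -0.672, 0.002]
wrist_force: [-2.6, 1.4, 13.4]
grip_width: 0.0321
gripper_force: 46.7
```

```bash
python3 shift.py '[[0,0,0,0,0,0],[0,0,0,0,0,0],[0,0,0,0,0,0],[0,0,0,0,0,0],[0,0,0.01,0,0,0],[0,0,0.012,0,0,0],[0,0,0,0,0,0],[0,0,0,0,0,0],[0,0,0,0,0,0],[0,0,0,0,0,0]]' 0.055;  python3 h.py 0.5596 -0.4381 0.0222 5.55; python3 shift.py '[[0,0,0,0,0,0],[0,0,0,0,0,0],[0,0,0,0,0,0],[0,0,0,0,0,0],[0,0,0,0,0,0]]' 0.02 30;python3 h.py 0.5596 -0.4381 0.0222 5.55; python3 - <<'E'
from h import *
import cv2
from station import arm
snap('w5')
f=arm.grab_frame('top');cv2.imwrite('pics/top1.png',f['color'][:,:,::-1])
f=arm.grab_frame('scene');cv2.imwrite('pics/scene1.png',f['color'][:,:,::-1])
a=cv2.resize(cv2.imread('pics/w5.png')[120:370,80:480],(800,500));cv2.imwrite('pics/w5c.png',a)
E
```

```text
clock: 11.43
tool_pos: [0.56, -0.4389, 0.0217]
orientation: [-0.0, 0.741, -0.672, 0.001]
wrist_force: [0.4, 0.1, -0.2]
grip_width: 0.0549
gripper_force: 0.0
1 x [-0.0008, 0.0003, -0.0005, -0.0013, -0.0014, 0.0009] tcp [ 0.56   -0.4389  0.0217] world d [-0.0004  0.0008  0.0005]
clock: 11.85
tool_pos: [0.5601, -0.4389, 0.0221]
orientation: [-0.0, 0.741, -0.672, 0.001]
wrist_force: [-1.5, 0.3, 4.0]
grip_width: 0.0354
gripper_force: 31.0
1 x [-0.0008, 0.0004, -0.0001, -0.0018, -0.0016, 0.0009] tcp [ 0.5601 -0.4389  0.0221] world d [-0.0005  0.0008  0.0001]
```

View pics/w5c.png

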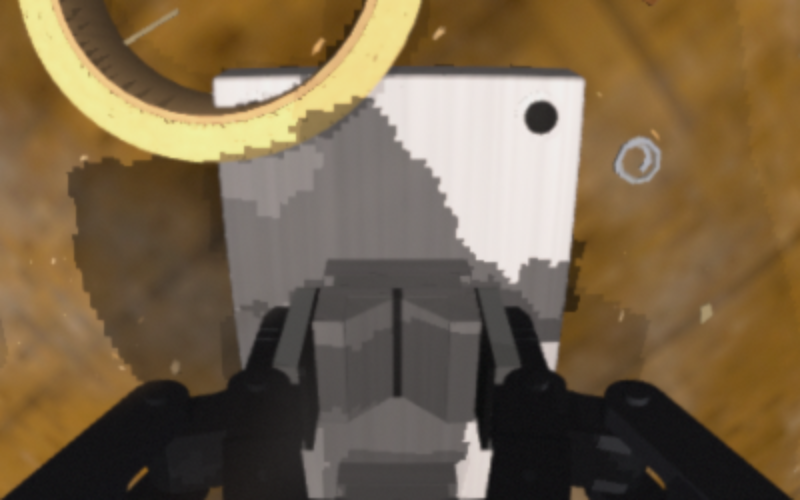

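The block is well gripped with its groove in line with the plate. The tape roll overlaps the plate's far corner in this view, so I'll triangulate it to check clearance from the journal.

```bash
python3 - <<'E'
from h import *
for z in (0,.01,.015,.02,.03,.04):
    print(z,pix(TOP,[(391.5,129)],z),pix(SCN,[(477,235)],z), 'R',np.ptp(pix(TOP,[(370,129),(413,129)],z)[:,1])/2)
c=np.array([.555,-.3903]);X=np.array([-.0967,.9953]);Y=np.array([-.9953,-.0967])
from h import *
import pickle
f,s=pickle.load(open('pics/w5.pkl','rb'))
q=lambda p,z:[((w-c)@X,(w-c)@Y) for w in wpix(f,s,crop(p,(80,120),2),z)]
print('hole/corner',q([(541,116),(584,76)],.015))
for z in (.015,.025,.03): print('tape',z,q([(220,160),(300,140),(380,90),(400,60)],z))
print('block top', q([(314,321),(477,321),(477,420),(314,420)],.047))
im=np.hstack([])if 0 else None
E
```

```text
0 [[ 0.6192 -0.5311]] [[ 0.6241 -0.5279]] R 0.0507888094848957
0.01 [[ 0.6153 -0.5281]] [[ 0.6153 -0.5279]] R 0.05020736919313962
0.015 [[ 0.6134 -0.5266]] [[ 0.6109 -0.5278]] R 0.04991664904726156
0.02 [[ 0.6115 -0.5251]] [[ 0.6065 -0.5278]] R 0.04962592890138351
0.03 [[ 0.6077 -0.5221]] [[ 0.5977 -0.5277]] R 0.0490444886096274
0.04 [[ 0.6038 -0.5191]] [[ 0.5889 -0.5277]] R 0.048463048317871266
hole/corner [(np.float64(-0.09987635511883756), np.float64(0.032756233721179445)), (np.float64(-0.10993658066657573), np.float64(0.04289607288517055))]
tape 0.015 [(np.float64(-0.088780173922125), np.float64(-0.045595367232054956)), (np.float64(-0.0937184662581761), np.float64(-0.02517894737543998)), (np.float64(-0.10581080466588723), np.float64(-0.005822635775388763)), (np.float64(-0.1129253812504026), np.float64(-0.0011517958593479324))]
tape 0.025 [(np.float64(-0.09175876391239461), np.float64(-0.04267065814615902)), (np.float64(-0.09636851811118902), np.float64(-0.0236125160286274)), (np.float64(-0.10765636904323062), np.float64(-0.005543954550377954)), (np.float64(-0.11429762214274625), np.float64(-0.0011838595115161508))]
tape 0.03 [(np.float64(-0.09324805890752948), np.float64(-0.04120830360321105)), (np.float64(-0.09769354403769542), np.float64(-0.022829300355221172)), (np.float64(-0.10857915123190227), np.float64(-0.005404613937872608)), (np.float64(-0.11498374258891796), np.float64(-0.0011998913376003817))]
block top [(np.float64(-0.06279041617430978), np.float64(-0.019309531362353687)), (np.float64(-0.06287257863387517), np.float64(0.015165155275721844)), (np.float64(-0.035618237789662645), np.float64(0.016858074489886687)), (np.float64(-0.035498582202286647), np.float64(-0.021004758620046634))]
```

The tape lies low, with its mid-height near 10 mm, so the journal at z≈46 mm clears it. B sits at u≈−49 mm and its lateral offset from the plate's mid-line is under 1 mm. Releasing it and fetching the spindle.

```bash
python3 shift.py '[[0,0,0,0,0,0],[0,0,0,0,0,0],[0,0,0,0,0,0],[0,0,0,0,0,0],[0,0,-0.035,0,0,0],[0,0,-0.035,0,0,0],[0,0,-0.035,0,0,0]]' 0.055;  python3 h.py 0.443 -0.2998 0.10 1
```

```text
clock: 12.58
tool_pos: [0.5593, -0.4383, 0.1271]
orientation: [0.0, 0.741, -0.672, 0.0]
wrist_force: [1.3, -0.3, 0.3]
grip_width: 0.055
gripper_force: 0.0
5 x [-0.0292, 0.0214, 0.0054, 0.0001, -0.0001, 0.016] tcp [ 0.5593 -0.4383  0.1271] world d [-0.1163  0.1385 -0.0271]
```

```bash
python3 shift.py '[[-0.0292,0.0214,0.0054,0,0,0.016],[-0.0292,0.0214,0.0054,0,0,0.016],[-0.0292,0.0214,0.0054,0,0,0.016],[-0.0292,0.0214,0.0054,0,0,0.016],[-0.0292,0.0214,0.0054,0,0,0.016],[0,0,0,0,0,0],[0,0,0,0,0,0],[0,0,0,0,0,0],[0,0,0,0,0,0]]' 0.045; python3 h.py 0.443 -0.2998 0.003 1; python3 - <<'E'
from h import *
import cv2
from station import arm
snap('w6')
a=cv2.imread('pics/w6.png')
f=arm.grab_frame('top');t=f['color'][:,:,::-1];cv2.imwrite('pics/top2.png',t)
t=cv2.resize(t[125:185,275:395],(800,400),interpolation=cv2.INTER_CUBIC)
cv2.imwrite('pics/m6.png',np.vstack([np.hstack([cv2.resize(a[60:360,130:430],(200,200)),np.zeros((200,600,3),np.uint8)]),t]))
cv2.imwrite('pics/w6c.png',cv2.resize(a[50:350,130:530],(800,600)))
E
```

```text
clock: 13.33
tool_pos: [0.4446, -0.3011, 0.0996]
orientation: [-0.0, 0.713, -0.701, 0.002]
wrist_force: [-0.1, 0.9, -0.7]
grip_width: 0.0454
gripper_force: 0.0
3 x [-0.0005, 0.0006, 0.0322, -0.0009, -0.0008, 0.0002] tcp [ 0.4446 -0.3011  0.0996] world d [-0.0016  0.0013 -0.0966]
```

View pics/w6c.png

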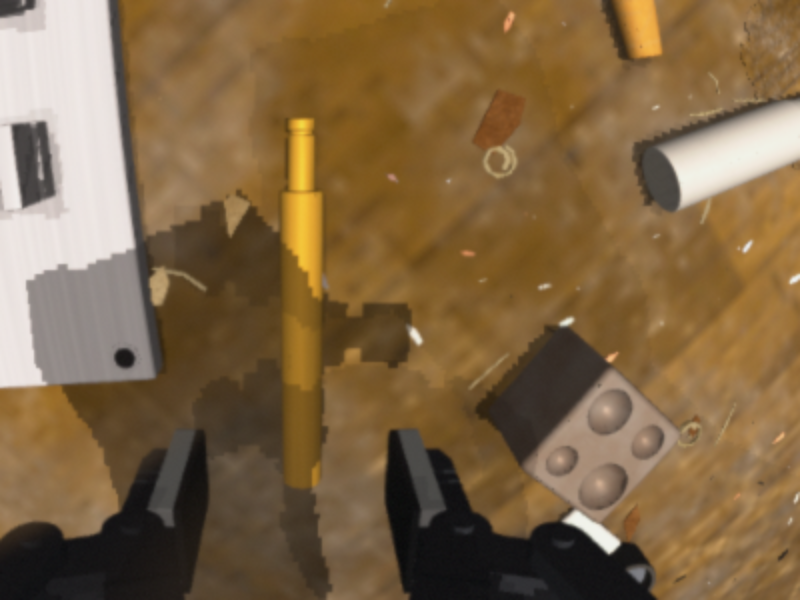

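View pics/m6.png

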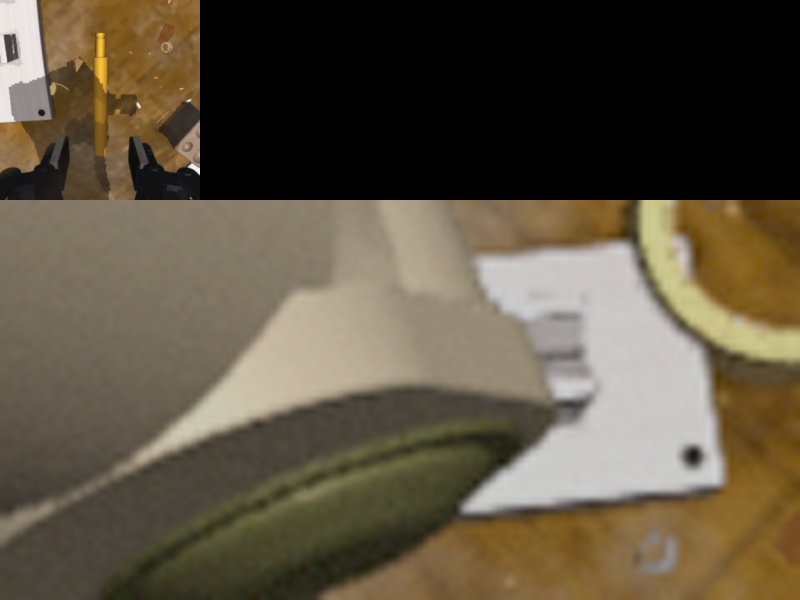

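Spindle in the crop: end face at (303,487), shoulder at (301,191), and it lies along tool x. The arm hides most of the plate in the top view.

```bash
python3 - <<'E'
from h import *
import pickle
f,s=pickle.load(open('pics/w6.pkl','rb'))
S=wpix(f,s,crop([(303,487),(301,191),(301,118)],(130,50),2),.010);print('S',S,(S[0]+S[1])/2,np.degrees(np.arctan2(*(S[0]-S[2])[::-1])))
C=wpix(f,s,crop([(611,367),(681,434),(603,523),(524,463)],(130,50),2),.05);print(C,C.mean(0),[np.degrees(np.arctan2(*(C[i]-C[i-1])[::-1])) for i in range(4)])
E
python3 shift.py '[[0,0.001,0.032,0,0,0],[0,0,0.032,0,0,0],[0,0,0.032,0,0,0],[0,0,0,0,0,0],[0,0,0,0,0,0],[0,0,0,0,0,0],[0,0,0,0,0,0]]'; python3 h.py 0.443 -0.2998 0.003 1
```

```text
S [[ 0.4425 -0.2341]
 [ 0.4459 -0.3571]
 [ 0.4464 -0.3834]] [ 0.4442 -0.2956] 91.46422584438068
[[ 0.3369 -0.3066]
 [ 0.2983 -0.2786]
 [ 0.3238 -0.2395]
 [ 0.3641 -0.2692]] [ 0.3308 -0.2735] [np.float64(-126.06349574586847), np.float64(144.01738080930912), np.float64(56.88844759478332), np.float64(-36.435931277506164)]
clock: 14.02
tool_pos: [0.443, -0.3007, 0.0042]
orientation: [-0.0, 0.713, -0.701, 0.001]
wrist_force: [0.4, -0.1, -0.6]
grip_width: 0.0453
gripper_force: 0.0
1 x [-0.0009, -0.0001, 0.0012, -0.0022, -0.002, 0.0001] tcp [ 0.443  -0.3007  0.0042] world d [ 0.      0.0009 -0.0012]
```

```bash
python3 shift.py '[[0,0,0,0,0,0],[0,0,0,0,0,0],[0,0,0,0,0,0],[0,0,0,0,0,0],[0,0,0,0,0,0],[0,0,0,0,0,0]]' 0.005 40; python3 shift.py '[[0,0,-0.04,0,0,0],[0,0,-0.04,0,0,0],[0,0,-0.03,0,0,0],[0,0,0,0,0,0],[0,0,0,0,0,0],[0,0,0,0,0,0]]'; python3 h.py 0.5565 -0.4083 0.115 5.55; python3 - <<'E'
from h import *
import cv2
snap('w7');a=cv2.imread('pics/w7.png')
cv2.imwrite('pics/w7c.png',cv2.resize(a[100:400,80:480],(800,600)))
E
```

```text
clock: 14.52
tool_pos: [0.4432, -0.3001, 0.0042]
orientation: [-0.0, 0.714, -0.701, 0.002]
wrist_force: [-0.1, 0.3, 7.5]
grip_width: 0.0146
gripper_force: 38.9
clock: 15.02
tool_pos: [0.4426, -0.2991, 0.1131]
orientation: [-0.0, 0.714, -0.7, 0.001]
wrist_force: [0.4, -0.5, -2.7]
grip_width: 0.014
gripper_force: 40.4
4 x [0.0286, -0.0271, -0.0004, -0.0004, -0.0001, -0.0195] tcp [ 0.4426 -0.2991  0.1131] world d [ 0.1139 -0.1092  0.0019]
```

View pics/w7c.png

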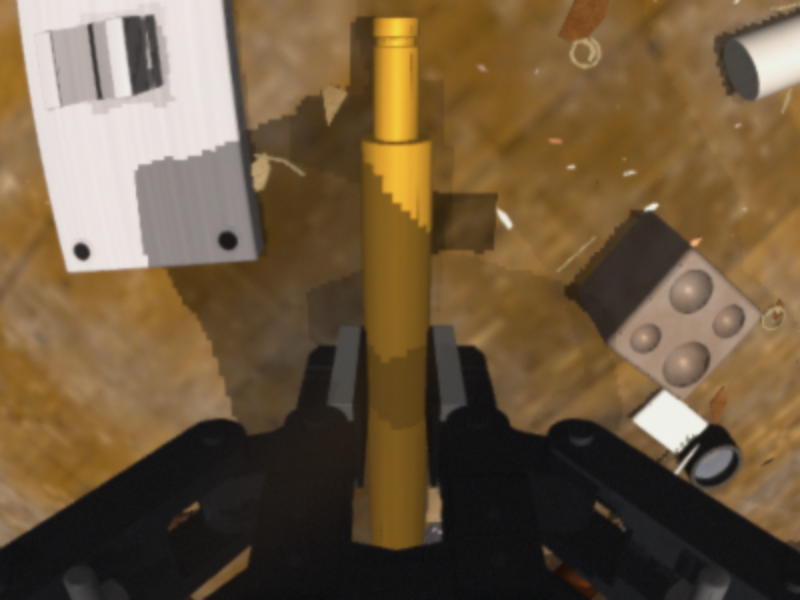

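The spindle is held straight, with its shoulder at (397,142). Block A and two plate holes are visible at upper left, so I'll check A and the position of the spindle in the grip.

```bash
python3 - <<'E'
from h import *
import pickle
f,s=pickle.load(open('pics/w7.pkl','rb'))
c=np.array([.555,-.3903]);X=np.array([-.0967,.9953]);Y=np.array([-.9953,-.0967])
q=lambda p,z:np.array([((w-c)@X,(w-c)@Y) for w in wpix(f,s,crop(p,(80,100),2),z)])
print('holes',q([(82,251),(228,240)],.015))
b=q([(37,33),(48,108),(130,97),(122,18)],.047);print('A top',b,b.mean(0))
p,r=pose(s);S=wpix(f,s,crop([(363,143),(431,143),(375,28),(418,28)],(80,100),2),p[2]+.004);print('shoulder rel TCP',S-p[:2],p)
E
python3 shift.py '[[0.0286,-0.0271,-0.0004,0,0,-0.0195],[0.0286,-0.0271,-0.0004,0,0,-0.0195],[0.0286,-0.0271,-0.0004,0,0,-0.0195],[0.0286,-0.0271,-0.0004,0,0,-0.0195],[0,0,0,0,0,0],[0,0,0,0,0,0],[0,0,0,0,0,0],[0,0,0,0,0,0]]'; python3 h.py 0.5565 -0.4083 0.05 5.55
```

```text
holes [[ 0.1006 -0.0352]
 [ 0.1004  0.033 ]]
A top [[ 0.0073 -0.0183]
 [ 0.0346 -0.0183]
 [ 0.0353  0.0153]
 [ 0.008   0.0163]] [ 0.0213 -0.0013]
shoulder rel TCP [[ 0.0099 -0.0559]
 [-0.0049 -0.0562]
 [ 0.0076 -0.0809]
 [-0.0014 -0.0811]] [ 0.4426 -0.2991  0.1131]
clock: 15.73
tool_pos: [0.5547, -0.4081, 0.1139]
orientation: [-0.0, 0.74, -0.673, -0.001]
wrist_force: [0.4, 0.7, -2.3]
grip_width: 0.0138
gripper_force: 40.2
2 x [0.0002, -0.0009, 0.032, 0.0004, 0.0005, -0.0009] tcp [ 0.5547 -0.4081  0.1139] world d [ 0.0018 -0.0002 -0.0639]
```

```bash
python3 shift.py '[[0,-0.002,0.03,0,0,0],[0,0,0.03,0,0,0],[0,0,0.006,0,0,0],[0,0,0,0,0,0],[0,0,0,0,0,0],[0,0,0,0,0,0],[0,0,0,0,0,0],[0,0,0,0,0,0]]'; python3 h.py 0.5568 -0.4081 0.042 5.55
```

```text
clock: 16.4
tool_pos: [0.5587, -0.4094, 0.0506]
orientation: [-0.0, 0.74, -0.672, 0.002]
wrist_force: [-0.4, 0.3, -3.9]
grip_width: 0.0137
gripper_force: 40.2
1 x [-0.0015, 0.0018, 0.0086, -0.0029, -0.0023, -0.001] tcp [ 0.5587 -0.4094  0.0506] world d [-0.0019  0.0013 -0.0086]
```

```bash
python3 shift.py '[[-0.001,0.0012,0.003,-0.002,-0.002,0],[0,0,0.002,0,0,0],[0,0,0.001,0,0,0],[0,0,0,0,0,0],[0,0,0,0,0,0],[0,0,0,0,0,0]]'; python3 h.py 0.5568 -0.4081 0.042 5.55
```

```text
clock: 16.9
tool_pos: [0.5569, -0.4082, 0.0431]
orientation: [0.0, 0.74, -0.672, -0.001]
wrist_force: [-0.0, -0.4, -2.7]
grip_width: 0.0145
gripper_force: 40.4
1 x [-0.0001, 0.0001, 0.0011, 0.0008, 0.0008, -0.001] tcp [ 0.5569 -0.4082  0.0431] world d [-0.0001  0.0001 -0.0011]
```

```bash
python3 shift.py '[[0,0,0.001,0,0,0],[0,0,0.001,0,0,0],[0,0,0.001,0,0,0],[0,0,0,0,0,0],[0,0,0,0,0,0],[0,0,0,0,0,0]]'
```

```text
clock: 17.4
tool_pos: [0.5571, -0.4083, 0.0425]
orientation: [-0.001, 0.74, -0.672, 0.0]
wrist_force: [-4.1, 4.4, 18.6]
grip_width: 0.0142
gripper_force: 42.5
```

```bash
python3 shift.py '[[0,0,-0.0013,0,0,0],[0,0,0,0,0,0],[0,0,0,0,0,0]]'; python3 shift.py '[[0,0,0,0,0,0],[0,0,0,0,0,0],[0,0,0,0,0,0],[0,0,0,0,0,0],[0,0,-0.03,0,0,0],[0,0,-0.04,0,0,0],[0,0,-0.04,0,0,0],[0,0,0,0,0,0],[0,0,0,0,0,0],[0,0,0,0,0,0]]' 0.05; python3 - <<'E'
from h import *
import cv2
from station import arm
snap('w8');a=cv2.imread('pics/w8.png')
s=arm.grab_frame('scene')['color'][:,:,::-1];cv2.imwrite('pics/scene8.png',s)
cv2.imwrite('pics/m8.png',np.hstack([cv2.resize(a[60:360,190:390],(400,600)),cv2.resize(s[150:300,300:400],(400,600),interpolation=cv2.INTER_CUBIC)]))
E
```

```text
clock: 17.65
tool_pos: [0.5571, -0.4083, 0.0426]
orientation: [-0.0, 0.74, -0.672, -0.0]
wrist_force: [-2.3, 3.0, 10.8]
grip_width: 0.0138
gripper_force: 41.6
clock: 18.48
tool_pos: [0.5571, -0.4077, 0.1513]
orientation: [-0.0, 0.74, -0.672, -0.001]
wrist_force: [-0.7, 0.0, -1.0]
grip_width: 0.0502
gripper_force: 0.0
```

View pics/m8.png

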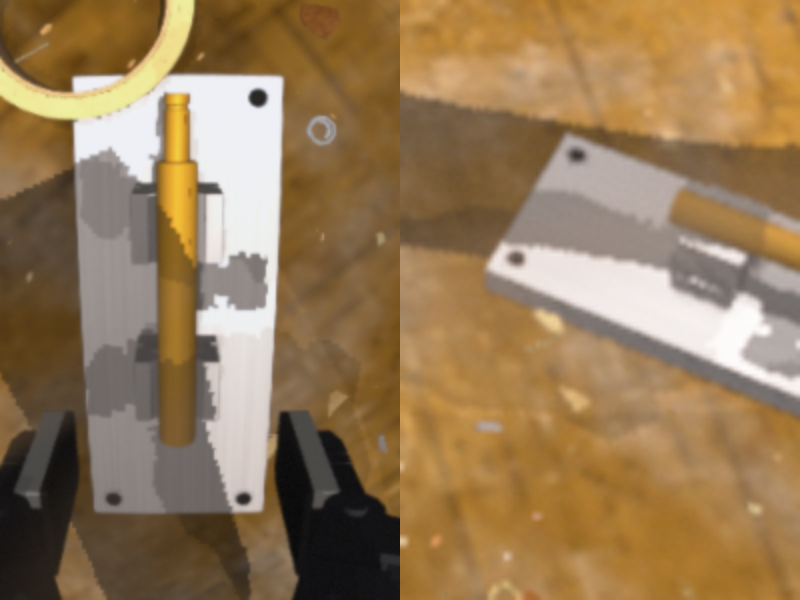

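The spindle lies in both grooves along the plate's mid-line. In the left half, its end is at (177,443) and shoulder at (177,162), block B's rims span rows 193–262 and block A's 360–418. That was my 14th picture, so the rest goes by numbers.

```bash
python3 - <<'E'
from h import *
import pickle
f,s=pickle.load(open('pics/w8.pkl','rb'))
c=np.array([.555,-.3903]);X=np.array([-.0967,.9953]);Y=np.array([-.9953,-.0967])
q=lambda p,z:np.array([((w-c)@X,(w-c)@Y) for w in wpix(f,s,crop(p,(190,60),2),z)])
print('holes',q([(258,97),(113,499),(243,499)],.015))
print('B',q([(210,193),(210,262),(134,195),(222,193)],.047))
print('A',q([(210,360),(208,418),(135,362),(219,360)],.047))
print('spindle edges/end/shoulder',q([(160,437),(194,437),(158,163),(197,163)],.046),'tip',q([(177,97)],.046))
print('end top',q([(177,445)],.054))
s=lambda p,z:np.array([((w-c)@X,(w-c)@Y) for w in pix(SCN,crop(p,(300,150)),z)])
print('scene end',s([(688,188),(672,222),(680,205)],.046),'corner',s([(567,133),(487,271)],.015),'holes',s([(577,155),(517,258)],.015))
E
python3 h.py 0.33 -0.272 0.15 55
```

```text
holes [[-0.0999  0.0327]
 [ 0.1012 -0.0354]
 [ 0.1013  0.033 ]]
B [[-0.063   0.011 ]
 [-0.0355  0.0113]
 [-0.0623 -0.0182]
 [-0.063   0.0156]]
A [[ 0.0066  0.012 ]
 [ 0.0341  0.0117]
 [ 0.0075 -0.0192]
 [ 0.0066  0.0158]]
spindle edges/end/shoulder [[ 0.0443 -0.0092]
 [ 0.0443  0.0058]
 [-0.0745 -0.0089]
 [-0.0745  0.006 ]] tip [[-0.0998 -0.0016]]
end top [[ 0.0436 -0.0017]]
scene end [[-0.1111 -0.0928]
 [-0.1098 -0.0706]
 [-0.1104 -0.0816]] corner [[-0.0544 -0.1305]
 [-0.0465 -0.0346]] holes [[-0.0624 -0.1194]
 [-0.056  -0.0478]]
8 x [-0.0289, 0.018, 0.0001, 0.0001, 0.0004, -0.108] tcp [ 0.5566 -0.4074  0.1501] world d [-0.2266  0.1354 -0.0001]
```

Spindle midpoint is at u≈−0.0145, matching the block midpoint at −0.0145, and block spacing is 69.7 mm. The face is at u≈0.045. Now the cube.

```bash
python3 shift.py '[[-0.0289,0.018,0,0,0,-0.108],[-0.0289,0.018,0,0,0,-0.108],[-0.0289,0.018,0,0,0,-0.108],[-0.0289,0.018,0,0,0,-0.108],[-0.0289,0.018,0,0,0,-0.108],[-0.0289,0.018,0,0,0,-0.108],[-0.0289,0.018,0,0,0,-0.108],[-0.0289,0.018,0,0,0,-0.108],[0,0,0,0,0,0],[0,0,0,0,0,0],[0,0,0,0,0,0]]' 0.07; python3 h.py 0.331 -0.2725 0.15 55;python3 -c "from h import *;from station import arm;print(np.array(arm.get_state()['joint_positions']));snap('w9')"
```

```text
clock: 19.5
tool_pos: [0.331, -0.2728, 0.1515]
orientation: [-0.0, 0.953, -0.301, -0.0]
wrist_force: [0.2, -0.9, 0.5]
grip_width: 0.0698
gripper_force: 0.0
1 x [-0.0002, -0.0003, 0.0015, -0.0001, 0.001, -0.0016] tcp [ 0.331  -0.2728  0.1515] world d [-0.      0.0003 -0.0015]
[ 0.2705  0.4146  0.3914  2.3501 -0.3753  0.433  -1.2079]
```

```bash
python3 shift.py '[[0,0,0.02,0,0,0],[0,0,0.02,0,0,0],[0,0,0.02,0,0,0],[0,0,0.02,0,0,0],[0,0,0.015,0,0,0],[0,0,0,0,0,0],[0,0,0,0,0,0],[0,0,0,0,0,0]]'; python3 h.py 0.3305 -0.2729 0.02 55;python3 -c "from h import *;from station import arm;print(np.array(arm.get_state()['joint_positions']))"
```

```text
clock: 20.22
tool_pos: [0.3309, -0.2726, 0.0569]
orientation: [-0.0, 0.954, -0.301, -0.001]
wrist_force: [-0.3, -0.1, 0.1]
grip_width: 0.0699
gripper_force: 0.0
1 x [-0.0001, 0.0005, 0.0369, -0.0001, 0.0011, -0.0001] tcp [ 0.3309 -0.2726  0.0569] world d [-0.0004 -0.0003 -0.0369]
[ 0.4572  0.5986  0.1436  2.4094 -0.5273  0.1611 -1.084 ]
```

```bash
python3 shift.py '[[0,0,0,0,-0.1,0],[0,0,0,0,0,0],[0.0012,0,0.0116,0,0,0],[0.0012,0,0.0116,0,0,0],[0.0012,0,0.0116,0,0,0],[0,0,0,0,0,0],[0,0,0,0,0,0],[0,0,0,0,0,0],[0,0,0,0,0,0]]'; python3 h.py 0.3305 -0.2729 0.022 55;python3 -c "from h import *;from station import arm;print(np.array(arm.get_state()['joint_positions']))"
```

```text
clock: 20.97
tool_pos: [0.3308, -0.2727, 0.0226]
orientation: [-0.015, 0.953, -0.3, -0.047]
wrist_force: [0.2, -0.1, 0.5]
grip_width: 0.07
gripper_force: 0.0
1 x [-0.0, 0.0004, 0.0006, -0.0, 0.0992, 0.0] tcp [ 0.3308 -0.2727  0.0226] world d [-0.0003 -0.0002 -0.0006]
[ 0.4378  0.6922  0.1802  2.3545 -0.5301  0.2339 -1.0748]
```

```bash
python3 shift.py '[[0,0,0,0,0,0],[0,0,0,0,0,0],[0,0,0,0,0,0],[0,0,0,0,0,0],[0,0,0,0,0,0],[0,0,0,0,0,0]]' 0.04 100; python3 shift.py '[[-0.003,0,-0.03,0,0,0],[-0.003,0,-0.03,0,0,0],[-0.003,0,-0.03,0,0,0],[0,0,0,0,0,0],[0,0,0,0,0,0],[0,0,0,0,0,0]]';python3 h.py 0.3305 -0.2729 0.022 55; python3 -c "from h import *;snap('w10')"
```

```text
clock: 21.47
tool_pos: [0.3307, -0.2728, 0.0227]
orientation: [-0.015, 0.952, -0.301, -0.047]
wrist_force: [-0.2, -0.3, 14.7]
grip_width: 0.0485
gripper_force: 101.9
clock: 21.97
tool_pos: [0.3306, -0.272, 0.1117]
orientation: [-0.015, 0.953, -0.3, -0.048]
wrist_force: [0.1, -0.2, -7.7]
grip_width: 0.0484
gripper_force: 109.7
3 x [0.0022, 0.0003, 0.0298, -0.0001, 0.0337, 0.0003] tcp [ 0.3306 -0.272   0.1117] world d [-0.0001 -0.0009 -0.0897]
```

```bash
cat >> h.py <<'E'
def go2(x,y,z,ydeg):
    """as go, but turning about the world vertical only (keeps the tilt)"""
    from station import arm
    p,r=pose(arm.get_state());M=r.as_matrix()
    a=(np.radians(ydeg)-np.arctan2(M[1,1],M[0,1])+np.pi/2)%np.pi-np.pi/2
    d=np.array([x,y,z])-p;n=int(np.ceil(max(np.linalg.norm(d)/.036,abs(a)/.11,1)))
    w=r.inv().apply([0,0,a/n]);S=sum((r*R.from_rotvec(w*k)).as_matrix() for k in range(n))
    tilt=np.degrees(np.arcsin(M[2,:2]))
    print(n,'x',np.linalg.solve(S,d).round(4).tolist()+w.round(4).tolist(),'tcp',p,'world d',d,'xz,yz tilt',tilt,'u,v',(p[:2]-[.555,-.3903])@np.array([[-.0967,-.9953],[.9953,-.0967]]))
E
python3 -c "from h import *;go2(.5479,-.3127,.1,5.55)"
```

```text
8 x [0.0199, -0.0205, -0.0006, 0.011, 0.0, 0.1074] tcp [ 0.3303 -0.2719  0.1113] world d [ 0.2176 -0.0408 -0.0113] xz,yz tilt [-5.8644 -0.0146] u,v [0.1396 0.2122]
```

```bash
python3 shift.py '[[0.0199,-0.0205,-0.0006,0.011,0,0.1074],[0.0199,-0.0205,-0.0006,0.011,0,0.1074],[0.0199,-0.0205,-0.0006,0.011,0,0.1074],[0.0199,-0.0205,-0.0006,0.011,0,0.1074],[0.0199,-0.0205,-0.0006,0.011,0,0.1074],[0.0199,-0.0205,-0.0006,0.011,0,0.1074],[0.0199,-0.0205,-0.0006,0.011,0,0.1074],[0.0199,-0.0205,-0.0006,0.011,0,0.1074],[0,0,0,0,0,0],[0,0,0,0,0,0],[0,0,0,0,0,0],[0,0,0,0,0,0]]'; python3 -c "from h import *;go2(.5479,-.3127,.048,5.55)"
```

```text
clock: 23.02
tool_pos: [0.5465, -0.3131, 0.0996]
orientation: [-0.034, 0.739, -0.671, -0.039]
wrist_force: [0.0, -0.8, -6.9]
grip_width: 0.0484
gripper_force: 109.5
2 x [0.0025, -0.0008, 0.0257, -0.0, 0.0, -0.0003] tcp [ 0.5465 -0.3131  0.0996] world d [ 0.0014  0.0004 -0.0516] xz,yz tilt [-5.9267  0.0937] u,v [0.0777 0.001 ]
```

```bash
python3 shift.py '[[0.0027,-0.0012,0.0257,0,0,0],[0.0027,0,0.0257,0,0,0],[0.0005,0,0.004,0,0,0],[0,0,0,0,0,0],[0,0,0,0,0,0],[0,0,0,0,0,0],[0,0,0,0,0,0],[0,0,0,0,0,0],[0,0,0,0,0,0]]'; python3 -c "from h import *;go2(.5484,-.3186,.042,5.55)"
```

```text
clock: 23.77
tool_pos: [0.5497, -0.314, 0.0461]
orientation: [-0.035, 0.739, -0.671, -0.037]
wrist_force: [0.1, -0.1, -7.3]
grip_width: 0.0484
gripper_force: 109.1
1 x [0.0049, 0.0018, 0.0036, -0.0, -0.0, -0.0005] tcp [ 0.5497 -0.314   0.0461] world d [-0.0013 -0.0046 -0.0041] xz,yz tilt [-5.7913 -0.1106] u,v [ 0.0765 -0.0021]
```

```bash
python3 shift.py '[[0.0005,0.0006,0.004,0,0,0],[0,0,0,0,0,0],[0,0,0,0,0,0],[0,0,0,0,0,0],[0,0,0,0,0,0],[0,0,0,0,0,0],[0,0,0,0,0,0]]'; python3 -c "from h import *;go2(.5484,-.3186,.042,5.55)"; python3 shift.py '[[0,0,0,0,0,0],[0,0,0,0,0,0],[0,0,0,0,0,0],[0,0,0,0,0,0]]'; python3 -c "from h import *;go2(.5484,-.3186,.042,5.55);snap('w11')"
```

```text
clock: 24.35
tool_pos: [0.5488, -0.3141, 0.0413]
orientation: [-0.034, 0.739, -0.671, -0.037]
wrist_force: [-0.9, -0.2, -7.0]
grip_width: 0.0483
gripper_force: 109.4
1 x [0.0044, 0.0008, -0.0012, -0.0001, -0.0, -0.0006] tcp [ 0.5488 -0.3141  0.0413] world d [-0.0004 -0.0045  0.0007] xz,yz tilt [-5.8162 -0.0498] u,v [ 0.0765 -0.0012]
clock: 24.68
tool_pos: [0.5488, -0.314, 0.0413]
orientation: [-0.034, 0.739, -0.671, -0.037]
wrist_force: [-0.1, 0.0, -7.1]
grip_width: 0.0486
gripper_force: 109.4
1 x [0.0044, 0.0008, -0.0012, -0.0001, -0.0, -0.0007] tcp [ 0.5488 -0.314   0.0413] world d [-0.0004 -0.0046  0.0007] xz,yz tilt [-5.8177 -0.0527] u,v [ 0.0765 -0.0012]
```

```bash
python3 - <<'E'
from h import *
import pickle
f,s=pickle.load(open('pics/w11.pkl','rb'));im=f['color'];c=np.array([.555,-.3903]);X=np.array([-.0967,.9953]);Y=np.array([-.9953,-.0967])
for r in range(200,330,3):
    m=im[r,274:283].mean(0).astype(int)
    print(r,m,[round(float((wpix(f,s,[(278,r)],z)[0]-c)@X)*1e3,1) for z in (.054,.0686)])
row=im[230].astype(int); y=np.where((row[:,0]-row[:,2])>60)[0];print('yellow row230',y.min(),y.max())
for r in (290,300,310): print(r,[tuple(im[r,k]) for k in range(215,345,10)])
E
```

```text
200 [144 104  37] [27.9, 21.8]
203 [143 103  38] [29.2, 23.0]
206 [143 103  38] [30.5, 24.2]
209 [143 103  38] [31.9, 25.3]
212 [142 103  38] [33.2, 26.5]
215 [141 102  36] [34.6, 27.7]
218 [141 102  36] [36.0, 28.9]
221 [142 102  36] [37.3, 30.1]
224 [141 102  35] [38.7, 31.4]
227 [141 101  34] [40.1, 32.6]
230 [140 101  35] [41.6, 33.9]
233 [140 101  34] [43.0, 35.1]
236 [101  76  43] [44.5, 36.4]
239 [64 53 47] [45.9, 37.7]
242 [63 53 47] [47.4, 39.0]
245 [63 52 45] [48.9, 40.3]
248 [63 53 46] [50.4, 41.6]
251 [64 54 47] [51.9, 43.0]
254 [64 54 47] [53.5, 44.3]
257 [65 54 47] [55.1, 45.7]
260 [60 50 43] [56.6, 47.1]
263 [60 49 42] [58.2, 48.5]
266 [60 50 43] [59.9, 50.0]
269 [64 53 46] [61.5, 51.4]
272 [72 61 53] [63.2, 52.9]
275 [72 62 54] [64.9, 54.3]
278 [72 61 54] [66.6, 55.8]
281 [72 62 55] [68.3, 57.4]
284 [72 62 53] [70.1, 58.9]
287 [72 61 53] [71.9, 60.5]
290 [70 60 51] [73.7, 62.1]
293 [70 59 51] [75.5, 63.7]
296 [70 60 51] [77.4, 65.3]
299 [70 59 51] [79.2, 67.0]
302 [70 60 52] [81.2, 68.7]
305 [70 59 50] [83.1, 70.4]
308 [70 59 51] [85.1, 72.1]
311 [70 60 51] [87.1, 73.
[... 1222 characters left out ...]
8(70), np.uint8(60), np.uint8(52)), (np.uint8(62), np.uint8(53), np.uint8(47)), (np.uint8(20), np.uint8(20), np.uint8(19))]
310 [(np.uint8(27), np.uint8(24), np.uint8(24)), (np.uint8(68), np.uint8(58), np.uint8(50)), (np.uint8(71), np.uint8(59), np.uint8(51)), (np.uint8(71), np.uint8(58), np.uint8(50)), (np.uint8(69), np.uint8(58), np.uint8(50)), (np.uint8(70), np.uint8(58), np.uint8(50)), (np.uint8(70), np.uint8(59), np.uint8(51)), (np.uint8(73), np.uint8(61), np.uint8(54)), (np.uint8(71), np.uint8(62), np.uint8(55)), (np.uint8(67), np.uint8(58), np.uint8(50)), (np.uint8(67), np.uint8(58), np.uint8(51)), (np.uint8(73), np.uint8(63), np.uint8(57)), (np.uint8(13), np.uint8(15), np.uint8(15))]
```

Gap is now ≈7 mm (face at u≈44.6, cube face ≈51.8). I'll move 5.3 mm in and lower it.

```bash
python3 shift.py '[[0.0027,0.0008,-0.0003,0,0,0],[0.0026,0,-0.0002,0,0,0],[0,0,0,0,0,0],[0,0,0,0,0,0],[0,0,0,0,0,0],[0,0,0,0,0,0],[0.0001,0,0.001,0,0,0],[0.0001,0,0.001,0,0,0],[0,0,0,0,0,0],[0,0,0,0,0,0],[0,0,0,0,0,0],[0,0,0,0,0,0]]'; python3 -c "from h import *;go2(.5485,-.3194,.0377,5.55)"
```

```text
clock: 25.73
tool_pos: [0.5485, -0.3194, 0.0392]
orientation: [-0.034, 0.739, -0.671, -0.037]
wrist_force: [0.0, -0.3, -6.7]
grip_width: 0.0485
gripper_force: 109.4
1 x [0.0002, -0.0, 0.0015, -0.0001, -0.0, -0.0007] tcp [ 0.5485 -0.3194  0.0392] world d [ 0.     -0.     -0.0015] xz,yz tilt [-5.8191 -0.0506] u,v [ 0.0712 -0.0004]
```

```bash
python3 shift.py '[[0.0001,0,0.001,0,0,0],[0,0,0.0008,0,0,0],[0,0,0,0,0,0],[0,0,0,0,0,0],[0,0,0,0,0,0],[0,0,0,0,0,0]]'
```

```text
clock: 26.23
tool_pos: [0.5486, -0.3195, 0.0379]
orientation: [-0.035, 0.739, -0.671, -0.037]
wrist_force: [-0.7, 1.6, 5.3]
grip_width: 0.0484
gripper_force: 110.8
```

```bash
python3 shift.py '[[0,0,0,0,0,0],[0,0,0,0,0,0],[0,0,0,0,0,0],[0,0,0,0,0,0],[0,0,0,0,0,0],[-0.003,0,-0.03,0,0,0],[-0.003,0,-0.03,0,0,0],[-0.003,0,-0.03,0,0,0],[-0.003,0,-0.03,0,0,0],[0,0,0,0,0.1,0],[0,0,0,0,0,0],[0,0,0,0,0,0]]' 0.07; python3 - <<'E'
from h import *
f,s=snap('w12');im=f['color'];c=np.array([.555,-.3903]);X=np.array([-.0967,.9953]);Y=np.array([-.9953,-.0967])
print(pose(s)[0])
from station import arm
import cv2
for z in (.054,.065): print(z,'row->u',{r:round(float((wpix(f,s,[(278,r)],z)[0]-c)@X)*1e3,1) for r in range(150,300,10)})
print([(r,*im[r,275:282].mean(0).astype(int)) for r in range(150,270,2)])
for n in ('top','scene'): cv2.imwrite(f'pics/{n}12.png',arm.grab_frame(n)['color'][:,:,::-1])
E
```

```text
clock: 27.23
tool_pos: [0.5489, -0.3175, 0.1579]
orientation: [-0.002, 0.741, -0.671, -0.001]
wrist_force: [-0.1, 0.4, -1.3]
grip_width: 0.0698
gripper_force: 0.0
[ 0.5489 -0.3175  0.1579]
0.054 row->u {150: 23.0, 160: 30.8, 170: 38.7, 180: 46.6, 190: 54.7, 200: 62.9, 210: 71.3, 220: 79.8, 230: 88.6, 240: 97.6, 250: 106.8, 260: 116.3, 270: 126.1, 280: 136.2, 290: 146.8}
0.065 row->u {150: 21.4, 160: 28.9, 170: 36.4, 180: 44.0, 190: 51.7, 200: 59.6, 210: 67.6, 220: 75.7, 230: 84.1, 240: 92.7, 250: 101.5, 260: 110.5, 270: 119.9, 280: 129.6, 290: 139.7}
[(150, np.int64(241), np.int64(197), np.int64(60)), (152, np.int64(242), np.int64(197), np.int64(60)), (154, np.int64(242), np.int64(197), np.int64(60)), (156, np.int64(241), np.int64(197), np.int64(60)), (158, np.int64(241), np.int64(197), np.int64(60)), (160, np.int64(242), np.int64(197), np.int64(59)), (162, np.int64(242), np.int64(197), np.int64(60)), (164, np.int64(241), np.int64(196), np.int64(59)), (166, np.int64(237), np.int64(191), np.int64(58)), (168, np.int64(238), np.int64(192), np.int64(58)), (170, np.int64(230), np.int64(18
[... 1742 characters left out ...]
p.int64(79)), (242, np.int64(100), np.int64(84), np.int64(72)), (244, np.int64(72), np.int64(55), np.int64(34)), (246, np.int64(69), np.int64(49), np.int64(24)), (248, np.int64(69), np.int64(49), np.int64(24)), (250, np.int64(69), np.int64(49), np.int64(24)), (252, np.int64(68), np.int64(49), np.int64(24)), (254, np.int64(67), np.int64(49), np.int64(24)), (256, np.int64(67), np.int64(49), np.int64(25)), (258, np.int64(67), np.int64(48), np.int64(25)), (260, np.int64(66), np.int64(49), np.int64(25)), (262, np.int64(67), np.int64(50), np.int64(27)), (264, np.int64(68), np.int64(51), np.int64(28)), (266, np.int64(70), np.int64(52), np.int64(28)), (268, np.int64(70), np.int64(53), np.int64(30))]
```

The numbers agree: spindle face at u≈44.7 mm, cube face at u≈47.0 mm, so a gap of about 2 mm, with all three pieces undisturbed. I'll back off, settle and hand in.

```bash
python3 shift.py '[[0,0,-0.03,0,0,0],[0,0,-0.03,0,0,0],[0,0,0,0,0,0],[0,0,0,0,0,0],[0,0,0,0,0,0],[0,0,0,0,0,0],[0,0,0,0,0,0],[0,0,0,0,0,0]]'; python3 - <<'E'
from h import *
from station import arm
f,s=snap('w13');im=f['color'].astype(int);c=np.array([.555,-.3903]);Y=np.array([-.9953,-.0967]);X=np.array([-.0967,.9953])
r0=[r for r in range(100,300) if im[r,275:282,0].mean()-im[r,275:282,2].mean()>60][-1] if 0 else None
m=((im[...,0]-im[...,2])>90)&(im[...,0]>130)
import cv2
for z in (.046,):
    for r in (100,120,140,160):
        k=np.where(m[r,255:305])[0]+255
        if len(k): print(r,k.min(),k.max(),((wpix(f,s,[((k.min()+k.max())/2,r)],z)[0]-c)@Y).round(4))
print(arm.hand_in())
E
```

```text
clock: 28.05
tool_pos: [0.548, -0.3196, 0.2171]
orientation: [-0.001, 0.74, -0.672, -0.001]
wrist_force: [-0.2, 0.7, 1.0]
grip_width: 0.0701
gripper_force: 0.0
100 270 285 -0.0017
120 270 284 -0.0022
140 270 284 -0.0023
160 270 284 -0.0023
the job is handed in; nothing more can be done
None
```

The job is handed in at about 28 s: by camera and arm readings, the V-blocks stand about 70 mm apart in line along the plate's middle, the spindle lies in both grooves centred between them, and the cube stands about 2 mm off its thick end; the cube was checked only from camera readings, not by eye, as I had used all 14 pictures.

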